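# Close the specimen transport case

## Task

Close up the specimen transport case on the bench: first push the upright inner flap down flat over the vials, and only then push the case's open lid over until it is fully shut. Use the fingertips or the outside of the fingers, gently and without slamming: grip nothing, do not lift or drag the case, and leave the bottle, the tip box and the metal post standing where they are.

Things in the scene. Friction and masses are not known exactly. Their poses are not given: they have to be found in the camera images.
- case: Ivory open-topped transport case standing loose on the bench, 2 to 2.7 kg, 240 (its x) by 190 (its y) by 90 mm high, walls 6 mm; holds vials in black foam, all below the flap. Origin: centre of its underside; z up. It stands turned by up to about 0.45 rad either way from the world axes. The lid's hinge runs along the top of its +y wall, the flap's hinge inside its -y wall; both hinges are parallel to its x axis.
- lid (a joint): Hinge angle of the lid (rad): 0 = fully shut (level on the rim), about 1.57 upright, starts at 1.7 to 2.05, leaning back away from the case; stop at 2.15. A stiff friction hinge (0.3 N m): the lid stays at any angle and must be pushed all the way (about 2 to 4 N near its free edge).
- lid_hinge (a point): Point on the lid's hinge line, at the middle of its length: case frame (0, 95, 91) mm, at the inner (under) face of the lid. Its axes turn with the lid: the lid extends along its -y and its outer face looks along its +z.
- lid_edge (a point): Middle of the lid's free edge on its outer face, 190 mm along the lid from the hinge and 10 mm (the lid's thickness) out. The lid is a plain ivory plate 240 by 190 by 10 mm with a lip 60 mm wide, 8 mm thick, that stands out 14 mm further at the middle of the free edge. The outer face is the far side while the lid is open and the top when shut. Axes as lid_hinge.
- flap (a joint): Hinge angle of the flap (rad): 0 = lying flat over the vials, inside the case (top face 84 mm above the bench, 6 mm below the rim), about 1.57 upright, starts at 1.35 to 1.8, stop at 1.9. A stiff friction hinge (0.06 N m): it stays at any angle and must be pushed all the way (about 1 N). It falls inward, towards the case's +y.
- flap_hinge (a point): Point on the flap's hinge line, at the middle of its length: case frame (0, -80, 79) mm, at the inner (under) face of the flap. Its axes turn with the flap: the flap extends along its +y and its outer face looks along its +z.
- flap_edge (a point): Middle of the flap's free edge on its outer face, 130 mm along the flap from the hinge and 5 mm (the flap's thickness) out. The flap is a plain grey plate 210 by 130 by 5 mm; its outer face looks to the case's -y side while upright and is the top when flat. Axes as flap_hinge.
- bottle: Bystander: lab bottle with blue cap, 68 mm across, 130 mm tall, loose, upright; beyond the case's +x end. Origin: centre of its underside.
- tip_box: Bystander: orange pipette tip box, 83 by 118 by 63 mm tall, loose; beyond the case's +x end. Origin: centre of its underside.
- post: Bystander: dark metal specimen post, foot 52 mm across, stem 24 to 32 mm, 80 mm tall, loose, upright; beside the case, 200 to 240 mm from its centre on its -y side. Origin: centre of its underside.

How it is judged:
By the outcome, as a careful person would: the job done as asked, in the order asked, and still so for the second after the job is handed in, with the robot touching nothing.
It also fails if it takes over 67 s, if anything falls off the work surface, if the arm or the gripper's body presses on something with over 40 N, if the wrist force passes 120 N, or if a joint passes its speed limit or range.

## Robot

A 6-joint arm with a two-finger parallel gripper is mounted at the origin on the work surface. World frame = base frame: x ahead of the robot, y to its left, z up, the work surface at z = 0. Lengths are in mm, angles in rad, forces in N, time in s.
With the tool pointing down it reaches from about 350 to 775 mm from the base axis. Payload 7.3 kg.
Tool frame: the origin (TCP) lies on the centre line of the jaws, within the pads' length; the fingertips stand 11 mm ahead of it and the grasp point (between the pads) lies 8 mm behind it; z points along the fingers, y is the line along which they close (so a half turn about z gives the same grasp; the last joint's range is limited). The gripper opens to 92 mm and grips with 3 to 60 N. Pads are 19 mm wide; open, the fingers measure 130 mm over their backs; the gripper's body (75 mm by 190 mm) begins 47 mm behind the grasp point.
Start: joints at [1.16, 0.342, 1.524, -0, 1.275, -0.146], TCP at [137.386, 506.726, 217.441] pointing down, gripper open.
Joint ranges: [-2.53, 2.53], [-0.77, 2.02], [0.04, 2.7], [-1, 4.14], [0.28, 2.66], [-3.11, 3.11]. Speed limits (rad/s): [2.57, 2.57, 3.14, 3.14, 3.14, 3.14].

## Interface

Orientations are given as [roll, pitch, yaw] about the fixed x, y, z axes, in that order (R = Rz(yaw) Ry(pitch) Rx(roll)).
In Python, from plant import arm, ik, readout, viewer, finish_job gives the robot as it stands. Calls block until the motion is done:
- arm.move_ptp(position, orientation): joint-space move of the TCP to a pose.
- arm.move_straight(position, feed=150, orientation=None, until_force=None): straight line of the TCP; orientation=None keeps the orientation; feed is the mean speed in mm/s. With until_force (N) it stops when the force on the tool has changed by that much, and returns True; else False.
- arm.goto_joints(angles): joint-space move.
- arm.gripper_to(opening): opening from 0.0 (shut) to 1.0 (fully open); the grip force is fixed at half the most; returns when the fingers have stopped.
- arm.hold(seconds).
- ik(position, orientation): joint angles nearest the present ones, or None.
- readout.read_state(): the state.
- viewer.snapshot(name): name is "side" or "top"; returns a dict with "color" (480x640x3 uint8, red, green, blue), "intrinsics" (3x3 intrinsics, pixels), "rvec" (rotation vector, rad) and "tvec" (3), from world to camera coordinates, as OpenCV has them. Camera axes: x right, y down, z forward; pixel columns grow to the right and rows downward; lengths in mm; the calibration is good to about 2 mm. A picture is of the moment at which its call begins. There is no depth.
A pose or a line that the arm cannot do raises arm.MotionError and nothing moves.
- finish_job(): hands the job in; it is judged then, once.
The state is a dict: "time": time; "joint_positions": joint angles; "joint_vel": joint speeds; "tau": joint torques, N m; "ee_pos": TCP position; "orientation": TCP orientation; "ft_force": force on the tool from outside, world axes, zero at the start; "ft_torque": the same for the moment, N m; "grip_width": opening from 0.0 (shut) to 1.0 (fully open); "grip_force": force on a finger pad.
Only numpy, scipy, OpenCV 4.12 (cv2) and the standard library are available. Lean on these libraries where they do the work, as an engineer would, in place of code of your own. Each camera call takes 0.05 s, during which the arm holds its last target. There are 200 camera calls.

## Working session

There is one attempt and no reset: what is moved stays moved. The work goes in short steps, each a Python script; the robot and the scene stay as the last script left them, time stands still between calls to the robot, and variables do not carry over. Pictures are saved under pics/ and viewed, at most 10 in all, crops included, and the job is handed in when it is done.

```bash
mkdir -p pics; ls; python3 - <<'E'
from plant import viewer
import cv2
for n in("side","top"):
    s=viewer.snapshot(n); cv2.imwrite(f"pics/{n}0.png",s["color"][:,:,::-1]); print(n,s["intrinsics"],s["rvec"],s["tvec"])
E
```

```text
pics
side [[509.96182923   0.         324.12417575]
 [  0.         509.96182923 241.91231236]
 [  0.           0.           1.        ]] [ 1.22626977 -2.41621232  0.84516409] [376.17036246 436.90196292 734.50316873]
top [[494.99582487   0.         310.01470308]
 [  0.         494.99582487 241.86226279]
 [  0.           0.           1.        ]] [ 2.1762663  -2.0167225   0.22661849] [-32.1773743  658.52625047 903.5370179 ]
```

View pics/side0.png

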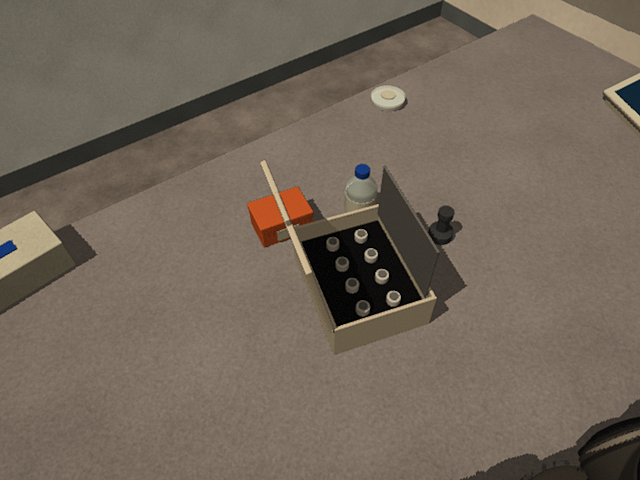

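View pics/top0.png

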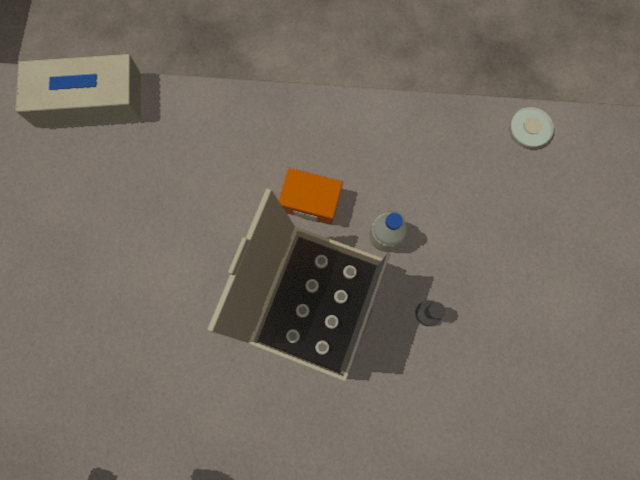

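The views show the open case with its +x end up in the top image. In the top image the rim corners are near (386,256), (346,378), (252,343) and (297,232), and the lid's free corners near (268,192) and (211,329). In the side image the flap's free corners are near (384,167) and (438,248), and the post is at (443,225). I'll fit the poses next.

```bash
cat > h.py <<'E'
import numpy as np, cv2
from plant import arm, ik, readout, viewer, finish_job
from scipy.spatial.transform import Rotation as Rot
def proj(s,P): return cv2.projectPoints(np.float64(P).reshape(-1,3),s["rvec"],s["tvec"],s["intrinsics"],None)[0][:,0]
def lidpt(u,v,w,a): # x, distance from hinge, out of the outer face; case frame
    return [u,95-v*np.cos(a)+w*np.sin(a),91+v*np.sin(a)+w*np.cos(a)]
def flappt(u,v,w,a):
    return [u,-80+v*np.cos(a)-w*np.sin(a),79+v*np.sin(a)+w*np.cos(a)]
def world(p,q):
    c,s=np.cos(p[2]),np.sin(p[2]); q=np.atleast_2d(q)
    return np.c_[p[0]+c*q[:,0]-s*q[:,1],p[1]+s*q[:,0]+c*q[:,1],q[:,2]]
def ray(s,px,z):
    R=cv2.Rodrigues(s["rvec"])[0]; d=R.T@np.linalg.inv(s["intrinsics"])@[*px,1]; c=-R.T@np.ravel(s["tvec"])
    return c+d*(z-c[2])/d[2]
def overlay(p,names=("side","top"),tag="ov"):
    for n in names:
        s=viewer.snapshot(n); im=s["color"][:,:,::-1].copy()
        for z in(0,90): cv2.polylines(im,[np.int32(proj(s,world(p,[[120,-95,z],[120,95,z],[-120,95,z],[-120,-95,z]]))*8)],True,(0,255,0),1,16,3)
        for f,W,L,t,a,c in((lidpt,120,190,10,p[3],(0,0,255)),(flappt,105,130,5,p[4],(255,255,0))):
            for w in (0,t): cv2.polylines(im,[np.int32(proj(s,world(p,[f(W,0,w,a),f(W,L,w,a),f(-W,L,w,a),f(-W,0,w,a)]))*8)],True,c,1,16,3)
        u,v=np.int32(proj(s,world(p,[0,0,90]))[0]); x=max(0,u-160);y=max(0,v-120)
        cv2.imwrite(f"pics/{tag}_{n}.png",cv2.resize(im[y:y+240,x:x+320],None,fx=2,fy=2))
E
python3 - <<'E'
from h import *
from scipy.optimize import least_squares
S={n:viewer.snapshot(n) for n in("side","top")}
def model(p):
    C=[[120,-95,90],[-120,-95,90]]
    T=C+[[-120,95,90],lidpt(120,190,0,p[3]),lidpt(-120,190,0,p[3])]
    D=[[-120,-95,90],[-120,95,90],[-120,95,0],[-120,-95,0],lidpt(120,190,5,p[3]),flappt(105,130,0,p[4]),flappt(-105,130,2,p[4])]
    return np.r_[proj(S["top"],world(p,T)),proj(S["side"],world(p,D))]
obs=np.array([[386,256],[346,378],[252,343],[268,192],[211,329],[433,294],[334,330],[337,352],[430,318],[263,162],[384,167],[438,248]])
r=least_squares(lambda p:(model(p)-obs).ravel(),[500,100,-.3,1.9,1.57],loss="soft_l1")
print(r.x.round(3)); print((model(r.x)-obs).round(1).tolist())
np.save("p.npy",r.x); overlay(r.x)
p=r.x
for n,px,z in(("bottle cap","394,221",130),("post top","435,310",80),("tipbox","311,192",63)):
    print(n,ray(S["top"],eval(px),z).round(0))
E
```

```text
[ 5.30073e+02  5.08540e+01 -5.90000e-02  1.38200e+00  2.08400e+00]
[[-41.0, -5.9], [-16.7, -0.6], [-25.1, 20.0], [-12.2, 20.6], [18.8, 39.3], [-12.3, 10.8], [-5.3, 29.9], [-8.5, 30.8], [-16.3, 12.2], [-0.1, 17.5], [-13.0, 7.8], [10.0, 2.7]]
bottle cap [ 698. -137.  130.]
post top [ 543. -230.   80.]
tipbox [766.  24.  63.]
```

```bash
cd pics; python3 -c "
import cv2,numpy as np
a=cv2.imread('ov_side.png');b=cv2.imread('ov_top.png')
cv2.imwrite('ov.png',cv2.resize(np.vstack([a,b]),(400*600//600,600)) if 0 else cv2.resize(np.hstack([a,b]),(800,300)))"
```

```text
(no output)
```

View pics/ov.png

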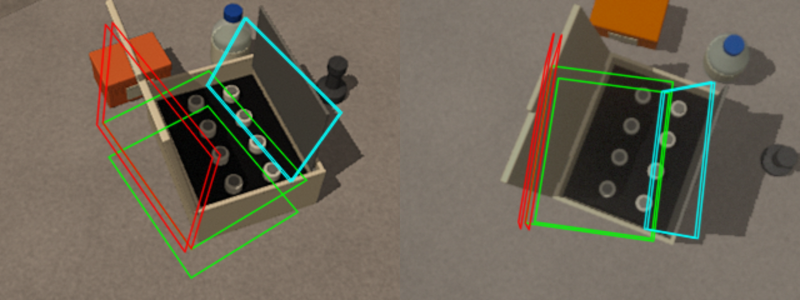

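```bash
python3 - <<'E'
from h import *
S={n:viewer.snapshot(n) for n in("side","top")}
for px in [[386,256],[346,378],[252,343]]: print("top",px,ray(S["top"],px,90).round(0))
for px in [[433,294],[334,330]]: print("side",px,ray(S["side"],px,90).round(0))
for px in [[337,352],[430,318]]: print("side0",px,ray(S["side"],px,0).round(0))
print("post side",ray(S["side"],[446,208],80).round(0), "post foot top",ray(S["top"],[428,314],0).round())
for s in S.values(): print("cam",(-cv2.Rodrigues(s["rvec"])[0].T@np.ravel(s["tvec"])).round(0))
E
```

```text
top [386, 256] [ 639. -131.   90.]
top [346, 378] [406. -67.  90.]
top [252, 343] [455. 110.  90.]
side [433, 294] [408. -69.  90.]
side [334, 330] [454. 114.  90.]
side0 [337, 352] [454. 106.   0.]
side0 [430, 318] [406. -80.   0.]
post side [ 547. -241.   80.] post foot top [ 542. -235.    0.]
cam [126. 371. 848.]
cam [ 441.    0. 1028.]
```

```bash
python3 - <<'E'
from h import *
from scipy.optimize import least_squares
S={n:viewer.snapshot(n) for n in("side","top")}
def model(p):
    T=[[120,-95,90],[-120,-95,90],[-120,95,90],lidpt(120,190,0,p[3]),lidpt(-120,190,0,p[3])]
    D=[[-120,-95,90],[-120,95,90],[-120,95,0],[-120,-95,0],lidpt(120,190,5,p[3]),flappt(105,130,0,p[4]),flappt(-105,130,2,p[4])]
    return np.r_[proj(S["top"],world(p,T)),proj(S["side"],world(p,D))]
obs=np.array([[386,256],[346,378],[252,343],[268,192],[211,329],[433,294],[334,330],[337,352],[430,318],[263,162],[384,167],[438,248]])
r=least_squares(lambda p:(model(p)-obs).ravel(),[547,-10,-.265,1.9,1.6],x_scale=[100,100,1,1,1])
p=r.x; print(p.round(3)); print((model(p)-obs).round(1).tolist())
np.save("p.npy",p); overlay(p)
a,b=(cv2.imread(f'pics/ov_{n}.png') for n in ("side","top"))
cv2.imwrite('pics/ov2.png',cv2.resize(np.hstack([a,b]),(800,300)))
E
```

```text
[ 5.44892e+02 -1.11790e+01 -2.66000e-01  1.76800e+00  1.61300e+00]
[[1.8, 1.6], [2.1, 1.2], [-0.9, 0.6], [1.7, -3.8], [2.1, 3.2], [2.4, 1.0], [0.8, -0.5], [-2.9, 1.9], [-2.6, 2.8], [-4.5, -1.0], [-2.0, -3.1], [1.2, 0.3]]
```

View pics/ov2.png

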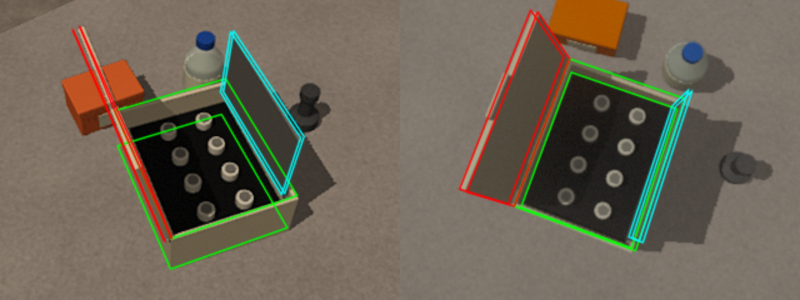

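The fit is good: case at (545, -11), yaw -0.27, lid about 1.77, flap about 1.61. I'll push the flap down first, with the fingers closed and the tool vertical, following the hinge arc.

```bash
cat >> h.py <<'E'
p=np.load("p.npy") if __import__("os").path.exists("p.npy") else None
def tool():
    q=np.array(readout.read_state()["joint_positions"]); best=None
    for yaw in (p[2]+np.pi/2,p[2]-np.pi/2):
        o=[np.pi,0,yaw]; j=ik(world(p,[0,0,250])[0],o)
        if j is not None and (best is None or abs(j[5])<best[0]): best=(abs(j[5]),o)
    return best[1]
def tip(c,z=None): # TCP for fingertip centre at case point c, pointing down
    return (world(p,c)[0]+[0,0,11]).tolist()
def st(m=""):
    s=readout.read_state(); print(m,round(s["time"],1),np.round(s["ee_pos"],0),np.round(s["ft_force"],1))
E
python3 - <<'E'
from h import *
o=tool(); print(o)
A=np.linspace(1.75,.12,10)
def c(a): y,z=flappt(0,98,5,a)[1:]; return [0,y-9.5,z]
pts=[tip([0,-130,330]),tip([0,-130,185])]+[tip(c(a)) for a in A]
print([ik(x,o) is not None for x in pts])
s=readout.read_state(); e=s["ee_pos"]
arm.gripper_to(0.0)
arm.move_straight([e[0],e[1],341],feed=200); st("up")
arm.move_ptp(pts[0],o); st("above")
arm.move_straight(pts[1],feed=150,until_force=8); st("down")
for x,a in zip(pts[2:],A):
    hit=arm.move_straight(x,feed=60,until_force=12); st(f"{a:.2f} {hit}")
    if hit: break
else:
    q=list(pts[-1]); q[2]=84+11-6
    print(arm.move_straight(q,feed=25,until_force=5)); st("press")
s=viewer.snapshot("top"); t=viewer.snapshot("side")
cv2.imwrite("pics/flap.png",cv2.resize(np.hstack([s["color"],t["color"]])[:,:,::-1],(800,300)))
E
```

```text
[3.141592653589793, 0, np.float64(1.3052112466031085)]
[True, True, True, True, True, True, True, True, True, True, True, True]
up 2.8 [137. 506. 340.] [-0.7  0.1 -0.4]
above 5.4 [ 511. -136.  341.] [0.2 0.9 0.3]
down 6.6 [ 511. -137.  197.] [-0.7 -0.1 -0.6]
1.75 False 7.1 [ 516. -119.  185.] [-1.2  0.4 -1.5]
1.57 False 7.5 [ 520. -102.  188.] [-0.  -0.6  0.6]
1.39 False 7.9 [525. -85. 187.] [0.1 1.  0. ]
1.21 False 8.4 [529. -68. 183.] [ 0.6 -0.2  0.7]
1.03 False 8.8 [534. -52. 176.] [ 0.7 -0.2 -0.5]
0.84 False 9.3 [537. -38. 166.] [-0.1 -0.1 -0.5]
0.66 False 9.7 [541. -26. 154.] [-0.3 -0.7  0.4]
0.48 False 10.2 [543. -16. 139.] [ 0.5 -0.3  0.9]
0.30 False 10.6 [545.  -8. 123.] [ 0.3  0.6 -0.2]
0.12 False 11.0 [546.  -4. 106.] [0.3 0.5 0.4]
False
press 11.9 [547.  -4.  89.] [ 0.2 -0.2  0.7]
```

View pics/flap.png

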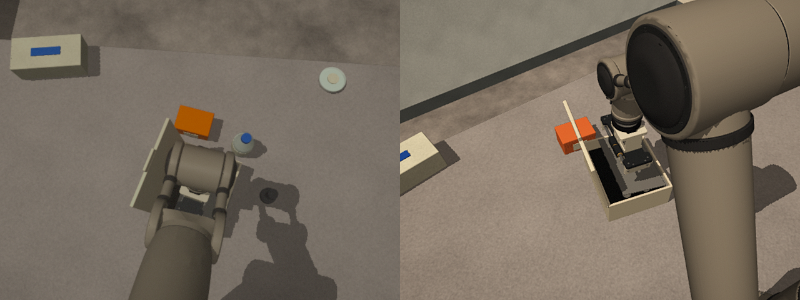

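```bash
python3 - <<'E'
from h import *
t=viewer.snapshot("side")["color"][:,:,::-1]
cv2.imwrite("pics/flap2.png",cv2.resize(t[150:360,250:450],(760,800*210//200*95//105),interpolation=cv2.INTER_CUBIC)[:600])
E
```

```text
(no output)
```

View pics/flap2.png

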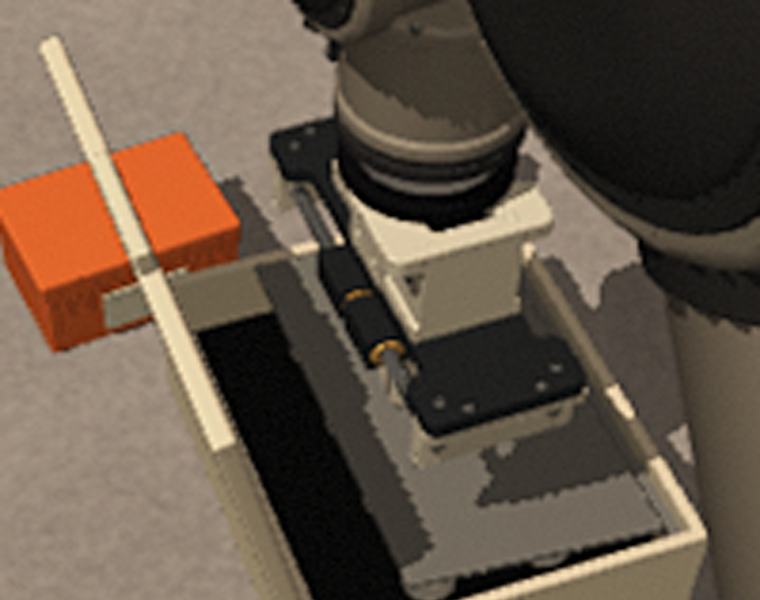

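The flap is almost flat, but there has been no clear bottom contact yet, so I'll keep pressing gently.

```bash
python3 - <<'E'
from h import *
st()
e=readout.read_state()["ee_pos"]
print(arm.move_straight([e[0],e[1],e[2]-9],feed=12,until_force=5)); st("press"); arm.hold(.3); st("held")
E
```

```text
12.0 [547.  -4.  89.] [-0.2 -0.6 -0.7]
False
press 12.9 [547.  -4.  80.] [-0.8 -0.2 -0.4]
held 13.2 [547.  -4.  80.] [-0.7 -0.2 -0.3]
```

```bash
python3 - <<'E'
from h import *
e=readout.read_state()["ee_pos"]; print(readout.read_state()["grip_width"])
arm.move_straight([e[0],e[1],330],feed=200); st()
o=tool(); arm.move_ptp(tip([-60,-330,320]),o); st()
s=viewer.snapshot("side")["color"][:,:,::-1];t=viewer.snapshot("top")["color"][:,:,::-1]
cv2.imwrite("pics/fl3.png",cv2.resize(np.hstack([s[140:370,240:470],t[170:400,200:430]]),(800,400),interpolation=cv2.INTER_CUBIC))
E
```

```text
0.00559004692234672
 14.6 [546.  -4. 329.] [-0.7 -0.4 -0.6]
 15.9 [ 401. -313.  331.] [ 0.3 -0.6 -0.9]
```

View pics/fl3.png

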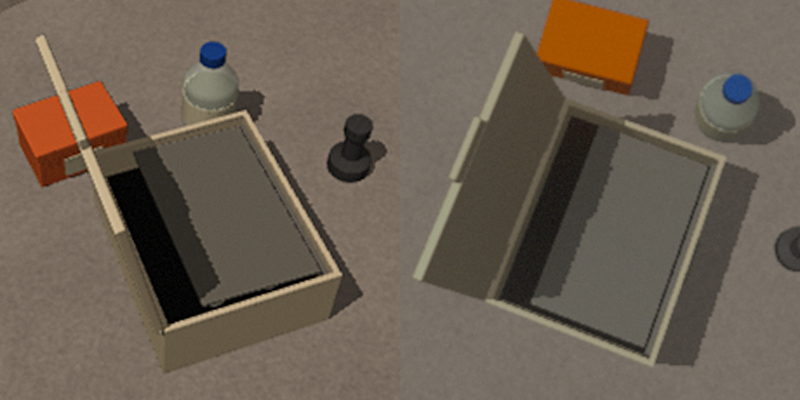

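```bash
python3 - <<'E'
from h import *
S={n:viewer.snapshot(n) for n in("side","top")}
k=230/400
f={"side":lambda q:(q-[240,140])/k,"top":lambda q:(q-[200,170])/k+[400,0]}
for n in S:
    print(n,"rim",f[n](proj(S[n],world(p,[[120,-95,90],[-120,-95,90],[-120,95,90]]))).round(0).tolist())
    for a in(.2,.1,.05,0,-.1): print(n,a,f[n](proj(S[n],world(p,[flappt(105,130,5,a),flappt(-105,130,5,a),flappt(-105,0,5,a)]))).round(0).tolist())
    x=np.int32(proj(S[n],world(p,[0,0,90]))[0])
t=S["top"]["color"][:,:,::-1]; s=S["side"]["color"][:,:,::-1]
cv2.imwrite("pics/fl4.png",np.hstack([cv2.resize(s[230:340,320:450],(400,338),interpolation=3),cv2.resize(t[300:390,240:360],(400,338),interpolation=3)]))
E
```

```text
side rim [[240.0, 107.0], [340.0, 270.0], [165.0, 330.0]]
side 0.2 [[131.0, 138.0], [206.0, 291.0], [320.0, 265.0]]
side 0.1 [[129.0, 146.0], [203.0, 298.0], [319.0, 266.0]]
side 0.05 [[128.0, 150.0], [202.0, 302.0], [319.0, 266.0]]
side 0 [[128.0, 154.0], [201.0, 305.0], [319.0, 266.0]]
side -0.1 [[128.0, 161.0], [201.0, 312.0], [318.0, 266.0]]
top rim [[727.0, 152.0], [658.0, 364.0], [489.0, 302.0]]
top 0.2 [[602.0, 119.0], [535.0, 304.0], [649.0, 345.0]]
top 0.1 [[600.0, 121.0], [534.0, 303.0], [649.0, 345.0]]
top 0.05 [[599.0, 122.0], [534.0, 303.0], [649.0, 345.0]]
top 0 [[599.0, 123.0], [534.0, 303.0], [648.0, 345.0]]
top -0.1 [[599.0, 126.0], [535.0, 303.0], [648.0, 345.0]]
```

View pics/fl4.png

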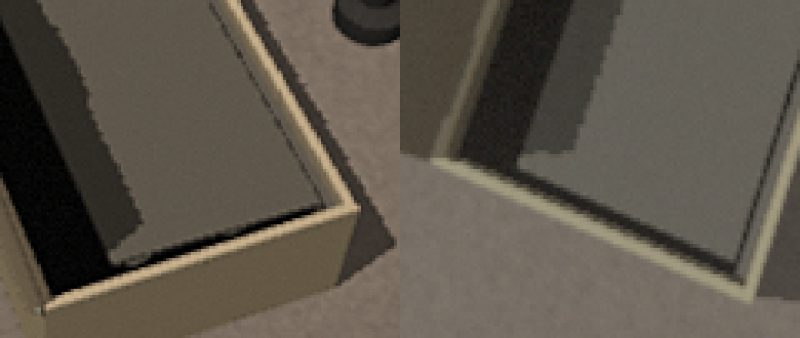

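```bash
python3 - <<'E'
from h import *
for n in("side","top"):
    a=cv2.imread(f"pics/{n}0.png",0); b=cv2.cvtColor(viewer.snapshot(n)["color"],cv2.COLOR_RGB2GRAY)
    for nm,(x,y,w,h) in ({"wall":(325,285,118,75),"tipbox":(240,180,70,70),"post":(428,202,30,45),"lid":(255,155,60,120)} if n=="side" else {"-x rim":(240,335,120,50),"post":(412,296,40,36),"bottle":(368,208,42,45),"lid":(205,185,90,155)}).items():
        t=np.float32(a[y:y+h,x:x+w]); r=cv2.matchTemplate(np.float32(b[y-8:y+h+8,x-8:x+w+8]),t,cv2.TM_CCOEFF_NORMED)
        m=cv2.minMaxLoc(r); print(n,nm,np.array(m[3])-8,round(m[1],3))
e=readout.read_state()["ee_pos"]
arm.move_straight([e[0],e[1],45],feed=250); st()
print(arm.move_straight([e[0],e[1],-2],feed=20,until_force=4)); st("touch")
arm.move_straight([e[0],e[1],200],feed=250)
E
```

```text
side wall [0 0] 0.803
side tipbox [0 0] 0.998
side post [0 0] 0.931
side lid [0 0] 0.999
top -x rim [-1  0] 0.686
top post [1 0] 0.79
top bottle [0 0] 0.995
top lid [0 0] 0.981
 17.5 [ 401. -314.   46.] [0.8 0.2 0. ]
False
touch 20.0 [ 401. -313.   -2.] [ 0.1  0.6 -0.2]
```

The bench touch shows that the closed fingertips sit further back than 11 mm ahead of the TCP. I'll find the real offset.

```bash
python3 - <<'E'
from h import *
e=readout.read_state()["ee_pos"]
arm.move_straight([e[0],e[1],2],feed=250)
print(arm.move_straight([e[0],e[1],-25],feed=20,until_force=4)); st("touch")
s=viewer.snapshot("top"); print(proj(s,[e[0],e[1],0]))
cv2.imwrite("pics/touch.png",s["color"][:,:,::-1])
arm.move_straight([e[0],e[1],120],feed=250); st()
E
```

```text
True
touch 22.6 [ 400. -313.   -9.] [-0.5  0.3  5.5]
[[465.56176846 388.60199263]]
 23.3 [ 400. -312.  119.] [-0.2 -0.9 -0.6]
```

Closed tips are about 8.5 mm behind the TCP, so the flap still stands a few mm up. I'll press it again.

```bash
sed -i 's/\[0,0,11\]/[0,0,-8.5]/' h.py; python3 - <<'E'
from h import *
o=tool(); e=readout.read_state()["ee_pos"]
arm.move_straight([e[0],e[1],200],feed=300)
arm.move_ptp(tip([0,25,200]),o)
arm.move_straight(tip([0,25,100]),feed=200,until_force=8); st("near")
print(arm.move_straight(tip([0,25,76]),feed=15,until_force=5)); st("press")
arm.hold(.3); st("held")
arm.move_straight(tip([0,25,330]),feed=250); st("up")
E
```

```text
near 25.8 [552.  12.  92.] [-0.1  0.2 -0.6]
True
press 26.8 [551.  13.  75.] [-1.4 -0.1  5.3]
held 27.1 [551.  13.  75.] [-0.5  0.   6.1]
up 28.3 [551.  13. 320.] [-0.6  0.1 -0.8]
```

The flap is flat: contact came at 84 mm with 6 N. Now the lid, pushed from its outer side with the tool tilted back so that the body clears the lip.

```bash
cat > lid.py <<'E'
from h import *
V=172; R0=Rot.from_euler("xyz",tool()); ax=np.array([np.cos(p[2]),np.sin(p[2]),0])
def pose(C,th):
    d=np.array([0,-np.sin(th),-np.cos(th)]); n=np.array([0,-np.cos(th),np.sin(th)])
    return world(p,np.array(C)-9.5*n+8.5*d)[0].tolist(),(Rot.from_rotvec(-th*ax)*R0).as_euler("xyz").tolist()
TH=lambda a:.5*np.clip(a/1.6,0,1)
A=np.linspace(1.95,.08,14)
P=[pose([0,205,330],0),pose([0,195,262],.5)]+[pose(lidpt(0,V,10,a),TH(a)) for a in A]
E
python3 - <<'E'
from lid import *
J=[ik(*x) for x in P]; print([j is not None for j in J])
assert all(j is not None for j in J)
arm.move_straight(P[0][0],feed=200); st("over")
arm.move_straight(P[1][0],feed=100,orientation=P[1][1],until_force=8); st("behind")
for x,a in zip(P[2:],A):
    hit=arm.move_straight(x[0],feed=60,orientation=x[1],until_force=12); st(f"{a:.2f} {hit}")
    if hit: break
else:
    q,o=pose([0,95-V,96],TH(.08)); print(arm.move_straight(q,feed=15,orientation=o,until_force=7)); st("press")
    arm.hold(.3); st("held")
E
```

```text
[True, True, True, True, True, True, True, True, True, True, True, True, True, True, True, True]
over 29.4 [601. 195. 321.] [-1.   0.1  0.7]
behind 30.3 [598. 181. 251.] [ 0.1  0.5 -0. ]
1.95 False 30.9 [590. 155. 236.] [-1.   1.1  0.5]
1.81 False 31.5 [584. 132. 244.] [ 0.6 -0.  -0.5]
1.66 False 32.1 [578. 109. 250.] [-0.1 -0.2  0. ]
1.52 False 32.6 [571.  85. 252.] [0.7 0.1 0.3]
1.37 False 33.2 [565.  62. 250.] [0.1 0.2 0.3]
1.23 False 33.7 [559.  39. 245.] [ 0.3 -0.4  0.4]
1.09 False 34.3 [553.  17. 237.] [0.7 0.4 0.7]
0.94 False 34.8 [547.  -3. 225.] [ 0.6  0.3 -1.1]
0.80 False 35.4 [542. -22. 211.] [ 0.3 -0.4 -0.4]
0.66 False 35.9 [538. -38. 193.] [0.  0.1 0.1]
0.51 False 36.5 [534. -52. 174.] [-0.2 -0.4 -0.4]
0.37 False 37.0 [531. -63. 153.] [ 0.1  0.5 -0.5]
0.22 False 37.6 [529. -71. 130.] [-0.1 -0.   0.6]
0.08 False 38.1 [527. -75. 106.] [-0.2  0.5  0.4]
True
press 39.0 [527. -76.  92.] [-1.   0.6  5.3]
held 39.3 [527. -76.  92.] [-0.6 -0.5  6. ]
```

```bash
python3 - <<'E'
from h import *
e=readout.read_state()["ee_pos"]
arm.move_straight([e[0],e[1],300],feed=200); st()
arm.move_ptp(tip([-60,-330,320]),tool()); st()
s=viewer.snapshot("side");t=viewer.snapshot("top"); im=[]
for q,(x,y) in((s,(240,140)),(t,(200,170))):
    c=q["color"][:,:,::-1].copy()
    cv2.polylines(c,[np.int32(proj(q,world(p,[lidpt(i,v,10,0) for i,v in((120,0),(120,190),(-120,190),(-120,0))]))*8)],True,(0,0,255),1,16,3)
    im.append(c[y:y+230,x:x+230])
cv2.imwrite("pics/end.png",cv2.resize(np.hstack(im),(800,400),interpolation=cv2.INTER_CUBIC))
E
```

```text
40.5 [527. -76. 299.] [-0.8  0.4 -0.2]
 41.6 [ 401. -313.  311.] [ 0.2 -0.1 -0. ]
```

View pics/end.png

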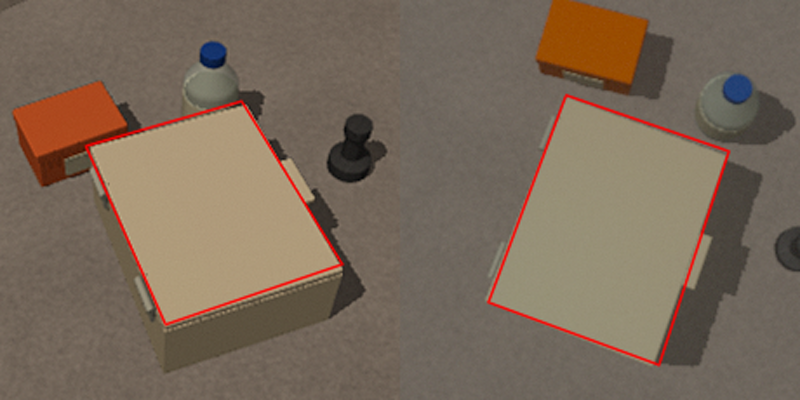

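The picture shows the lid level on the rim, matching the predicted shut outline, with the bottle, tip box and post where they were. The press met a hard 6 N stop at lid height.

```bash
python3 -c "
from plant import finish_job; print(finish_job())"
```

```text
the job is handed in; nothing more can be done
None
```

The flap was pushed flat first and then the lid pushed fully shut, each confirmed by a firm stop at about 6 N; the bottle, tip box and post look undisturbed in the final picture, and the job is handed in at about 42 s of the allowed 67 s.

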